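# Unbolt and clear a jammed carrier from a watchmaker's feed chute

## Task

The work carrier is jammed under the hood at the low end of the feed chute, with the barrel bolt shot behind it: lift the bolt's handle out of its notch, slide the bolt fully back and lower the handle into the other notch. Then back the carrier up the chute until it is out from under the hood, lift it out and set it down gently, flat and right way up, on the floor of the wooden tray. Leave the bolt drawn, and do not disturb the other things on the bench.

Things in the scene. Friction and masses are not known exactly. Their poses are not given: they have to be found in the camera images.
- chute: Fixed dark steel feed chute, 200 mm long, 74 mm wide over its 14 mm high walls, on grey feet. Origin on the bench below its centre line; z up, x level in the uphill direction, y to the left looking uphill (the bolt's side). Its floor rises 8 degrees along +x, 53.6 mm above the bench at x = 0. It runs from x = -90 mm to the open uphill end at x = +107 mm.
- hood_edge (a point): Point on the chute floor's centre line below the uphill edge of the hood (chute x = -40 mm). The hood, as wide as the chute, covers the floor from here 45 mm downhill; its underside is 21 mm and its top 26 mm above the floor.
- far_notch (a point): Point on the bolt's level axis (chute x = 44.5 mm, 72 mm above the bench) abreast of the notch for the drawn bolt (chute y = 165 mm); the other notch is at y = 105 mm. The notches, 16 mm wide and open at the top, are in an upright steel plate 30 mm to chute -x of the axis, 6 mm thick, its top 12 mm above the axis. The bolt lies on a pedestal at y = 44 to 200 mm, left of the chute.
- bolt (a joint): Travel of the bolt along the chute's +y, 0 = shot across the chute just uphill of the carrier, 0.060 m = fully drawn, clear of the chute. Needs about 1 to 2 N. It can only slide while the handle is raised above the notched plate.
- bolt_handle (a joint): Angle of the bolt's handle about the bolt's axis, 0 = lying level in a notch, pointing to chute -x; it grows as the knob is lifted, up to 1.3 rad. The stem clears the notched plate above about 0.6 rad. It falls by its own weight (120 g) when let go: into a notch, or onto the plate's top between the notches.
- bolt_knob (a point): Centre of the steel handle's round-ended knob, 38 mm long and 20 mm in diameter, 77 mm from the bolt's axis along the handle; the stem between is 10 mm in diameter. It can be pinched from above across the chute's y.
- carrier_rib (a point): Grip point of the loose carrier (300 g): an aluminium plate 110 x 60 x 10 mm with an upright rib 56 mm long (along x), 12 mm thick, 42 mm high on it, and a brass disc 36 mm across, 8 mm high, near its low end. The point is in mid-rib, 36 mm above the underside, 20 mm to +x of the plate's centre; x to its uphill end, z up. Its low end starts 35 mm under the hood. It stays put on the slope.
- tray_in (a point): Centre of the inner floor, 5 mm above the bench, of the fixed open wooden tray, 200 x 160 x 30 mm outside (x, y, z of its own axes), walls 5 mm thick.
- wooden_box: Bystander: fixed dark wooden box 170 x 110 x 80 mm; origin under its centre.
- glass_jar: Bystander: loose glass jar with a steel lid, 80 mm across, 75 mm high; origin under its centre.
- loupe: Bystander: loose black eyeglass, 38 mm across, 36 mm high; origin under its centre.
- screwdriver: Bystander: loose screwdriver 140 mm long lying on the bench, along its x; origin under its middle.
- parts_cup: Bystander: loose small white bowl, 64 mm across, 30 mm high; origin under its centre.
Not all that is in view belongs to the job. What is shaped like the part that bears carrier_rib but green or orange is not meant.

How it is judged:
By the outcome, as a careful person would: the job done as asked, in the order asked, and still so for the second after the job is handed in, with the robot touching nothing.
It also fails if it takes over 54 s, if anything falls off the work surface, if the arm or the gripper's body presses on something with over 40 N, if the wrist force passes 120 N, or if a joint passes its speed limit or range.

## Robot

A 7-joint arm with a two-finger parallel gripper is mounted at the origin on the work surface. World frame = base frame: x ahead of the robot, y to its left, z up, the work surface at z = 0. Lengths are in mm, angles in rad, forces in N, time in s.
With the tool pointing down it reaches from about 400 to 875 mm from the base axis. Payload 4.4 kg.
Tool frame: the origin (TCP) lies at the very end of the fingers, on their centre line; the grasp point (between the pads) lies 19 mm behind it (grip_depth is the distance from the TCP to the grasp point, in mm); z points along the fingers, y is the direction in which the jaws open and shut (so a half turn about z gives the same grasp; the last joint's range is limited). The gripper opens to 85 mm and grips with 20 to 120 N. Pads are 22 mm wide; open, the fingers measure 114 mm over their backs; the gripper's body (76 mm by 85 mm) begins 54 mm behind the grasp point. The pads swing forward as they close: fully open they stand 13 mm farther back than shut.
Start: joints at [-1.333, 0.628, 0.038, 1.517, -0.027, 0.996, -0.02], TCP at [194.422, 620.256, 231.313] pointing down, gripper open.
Joint ranges: [-3.06, 3.06], [-0.37, 2.12], [-1.25, 1.32], [0.18, 2.47], [-1.1, 4.24], [0.23, 1.98], [-2.94, 2.94]. Speed limits (rad/s): [2.57, 2.57, 3.14, 3.14, 3.14, 3.14, 3.14].

## Interface

Orientations are given as [roll, pitch, yaw] about the fixed x, y, z axes, in that order (R = Rz(yaw) Ry(pitch) Rx(roll)).
In Python, from cell import read_state, get_image, finish_job, recognise, outline_of, grip_depth gives the robot as it stands. The module is installed in compiled form; this text tells all that it offers.
- The arm moves only by the tool send_rows, never from a script. Its argument "rows" is a list of rows, each a list of 5 numbers: the gripper command: -1 is shut, 1 is fully open, values between are in proportion, then the shift along the tool's x, y, z in m, then the turn about the tool's z in rad. In form: [[claw, tx, ty, tz, roll], ...]. A call has 1 to 12 rows; each row shifts and turns the pose as measured when the row begins, along the tool's axes as they then stand; what a row does not reach is not made up. A row lasts 1/12 s, in which the tool goes at most 41.7 mm and 7.16 degrees, less where a joint would pass 70% of its speed; a pose out of reach is approached as far as the arm can. A call with a gripper value outside its range is refused whole. The fingers move at their own pace and stop on an object; the grip force is fixed at half the most. Time passes only in rows, so rows that do not move let the fingers close. It gives the time, the measured TCP pose, the force and the opening at its end, in the units of the state.
- read_state(): the state, without advancing time (a new reading comes with each control period).
- get_image(name): name is "scene" or "side" or "wrist"; returns a dict with "image" (480x640x3 uint8, blue, green, red), "z_map" (480x640 float32, mm along the optical axis (not along the pixel's ray), 0 where there is no reading), "K" (3x3 intrinsics, pixels), "dist" ([k1, k2, p1, p2, k3] as OpenCV has them; the pictures are not rectified), "R" (3x3) and "t" (3): a world point X has camera coordinates R X + t; the wrist camera has in their place "tool_from_camera" (4x4, takes a point from camera to tool coordinates, whose origin is the TCP and whose axes are the flange's). Camera axes: x right, y down, z forward; pixel columns grow to the right and rows downward; lengths in mm; the calibration is good to about 2 mm. A picture is of the moment at which its call begins: read the wrist's pose just before it.
- finish_job(): hands the job in, once; it reports no verdict.
Trained networks look in a picture, given as the dict that the camera call returned (one of the last four; its "shot" number tells which), for a name from the list of things; names that differ only in an ending like _2 or _b are one class to them, and where a whole thing is asked for, a point or a joint stands for the part that bears it (a point fixed in the world has none). Each returns a list of dicts, best first, with "score" (0 to 1); they miss things now and then, are a little off and sometimes report something else, mostly with a low value. They report only what shows in the picture. A call takes as long as a camera call. They do not tell look-alikes from the thing itself.
- recognise(picture, query): "box" ([left, top, right, bottom] in pixels, round what is visible of it).
- outline_of(picture, query): "mask" (480x640 bool, what is visible of it) and "box" ([left, top, right, bottom] in pixels, round what is visible of it).
The state is a dict: "clock": time; "qpos": joint angles; "qd": joint speeds; "tau": joint torques, N m; "eef_pos": TCP position; "tool_rot": TCP orientation; "force": force on the tool from outside, world axes, zero at the start; "torque": the same for the moment, N m; "width": finger opening in mm.
Only numpy, scipy, OpenCV 4.12 (cv2) and the standard library are available. Lean on these libraries where they do the work, as an engineer would, in place of code of your own. Each camera call takes 0.05 s, during which the arm holds its last target.

## Working session

There is one attempt and no reset: what is moved stays moved. The work goes in short steps, Python scripts to look and compute and a tool call to move; the robot and the scene stay as the last step left them, time stands still between calls to the robot, and variables do not carry over. Pictures are saved under pics/ and viewed, and the job is handed in when it is done.

Besides the shell and the picture viewer there is one more tool, called after "Emit:" by a JSON object that holds its "name" and its "arguments". send_rows: Moves the arm, as the interface text tells. Its arguments: {"type":"object","properties":{"rows":{"type":"array"}},"required":["rows"]}

```bash
mkdir -p pics; ls; cat > h.py <<'E'
import numpy as np, cv2, pickle
from cell import *
def save(n,im): cv2.imwrite('pics/'+n+'.png',im)
E
python3 - <<'E'
from h import *
print(read_state(), grip_depth)
for n in ['scene','side']:
    p=get_image(n); save(n+'0',p['image']); pickle.dump(p,open(n+'0.pkl','wb')); print(n,p['K'],p['dist'],p['R'],p['t'],p['shot'])
s=read_state();p=get_image('wrist'); save('wrist0',p['image']); pickle.dump(p,open('wrist0.pkl','wb'));print(p['tool_from_camera'])
E
```

```text
pics
{'clock': 0.0, 'qpos': array([-1.33282987,  0.62934121,  0.03841812,  1.51839402, -0.02699731,
        0.99633967, -0.02003019]), 'qd': array([-0.00096227, -0.00184086, -0.00115185,  0.00071994, -0.00058732,
        0.0011412 ,  0.00164033]), 'tau': array([-3.01923328e-04, -5.63393748e+01,  1.22581903e+00, -1.93446708e+01,
        1.08333942e-02,  1.02764368e-02,  1.00062508e-05]), 'eef_pos': array([194.19068939, 619.62895098, 230.38355216]), 'tool_rot': array([-3.13962772e+00,  1.48755829e-05,  2.83781618e+00]), 'force': array([ 0.14229341, -0.33541304, -0.78052584]), 'torque': array([-0.01991185, -0.03940091,  0.03218917]), 'width': 85.44844838138059} 18.700000000000003
scene [[441.56524651   0.         323.57957475]
 [  0.         441.56524651 243.11720985]
 [  0.           0.           1.        ]] [-0.0682344  0.         0.         0.         0.       ] [[ 0.37888296  0.92541145  0.007833  ]
 [ 0.5922955  -0.23597742 -0.77038996]
 [-0.71107928  0.29652708 -0.63752486]] [-147.09247029 -262.79751363 1401.30199937] 1
side [[542.75784249   0.         315.62458654]
 [  0.         542.75784249 238.62842859]
 [  0.           0.           1.        ]] [-0.11448247  0.          0.          0.          0.        ] [[-0.99708131 -0.07226191 -0.02463884]
 [-0.01744704  0.52984663 -0.847914  ]
 [ 0.07432669 -0.84500933 -0.52956093]] [ 531.33898003  132.76796324 1011.63425869] 2
[[-1.45272368e-03 -9.57687639e-01 -2.87805968e-01  7.27135538e+01]
 [ 9.99998928e-01 -1.44433073e-03 -2.41497559e-04 -4.68784362e-02]
 [-1.84407778e-04 -2.87806011e-01  9.57688711e-01 -1.43148497e+02]
 [ 0.00000000e+00  0.00000000e+00  0.00000000e+00  1.00000000e+00]]
```

View pics/scene0.png

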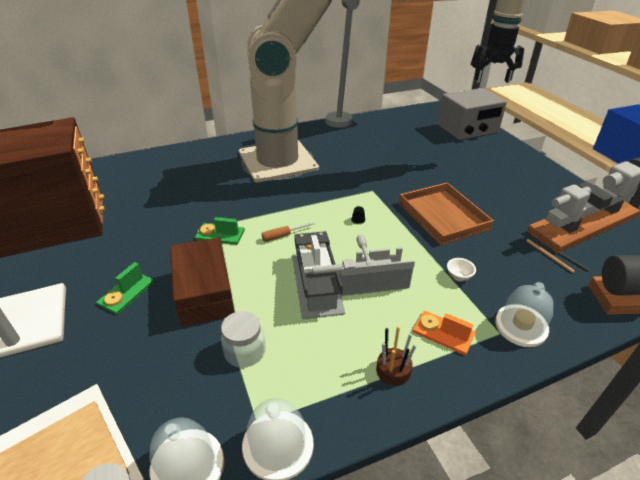

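View pics/side0.png

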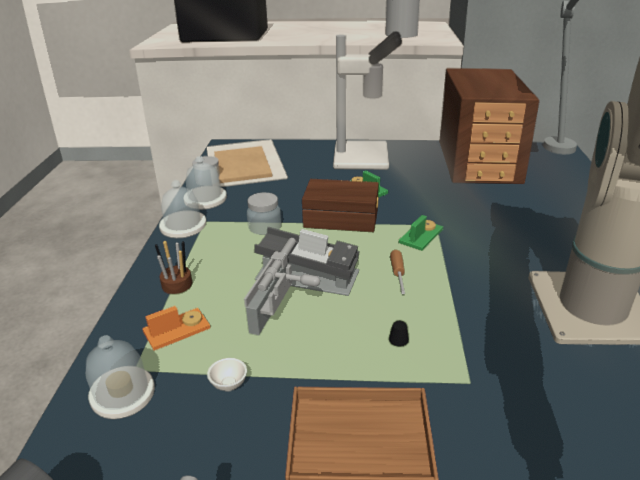

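View pics/wrist0.png

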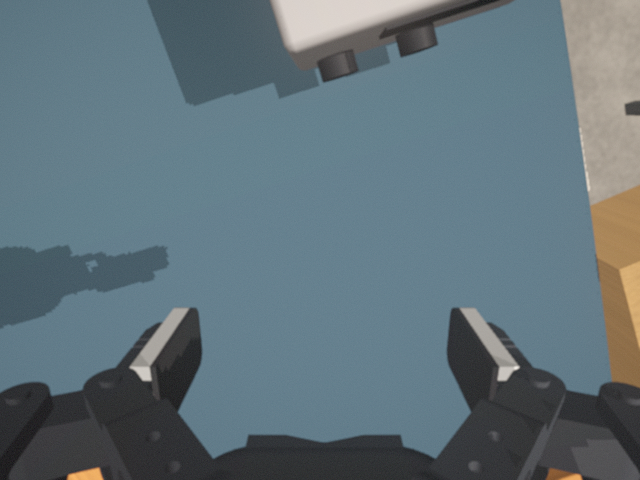

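The scene picture shows the chute at about (318,275), with the hood at its near-robot end (312,243), the bolt and notched plate on its right (370,265), and the knob at (362,243). The tray is at (445,212). The look-alikes for the carrier are green at (218,232) and (125,290), and orange at (445,330). The real one is the aluminium carrier in the chute at (315,250).

Next I'll build a world-frame top-down map.

```bash
cat >> h.py <<'E'
def cloud(p,R=None,t=None,mask=None):
    z=p['z_map']; v,u=np.nonzero((z>0) if mask is None else ((z>0)&mask))
    d=z[v,u].astype(float)
    xy=cv2.undistortPoints(np.stack([u,v],1).astype(np.float64)[:,None],p['K'],np.array(p['dist']))[:,0]
    X=np.c_[xy*d[:,None],d]
    if R is None: R,t=np.array(p['R']),np.array(p['t'])
    return (X-t)@R, p['image'][v,u], np.c_[u,v]
E
python3 - <<'E'
from h import *
x0,x1,y0,y1=350,850,-250,400
s=1.0
for n in ['scene','side']:
    p=pickle.load(open(n+'0.pkl','rb'))
    X,c,_=cloud(p)
    k=(X[:,0]>x0)&(X[:,0]<x1)&(X[:,1]>y0)&(X[:,1]<y1)&(X[:,2]<200)
    X=X[k];c=c[k];o=np.argsort(X[:,2]);X=X[o];c=c[o]
    im=np.zeros((x1-x0,y1-y0,3),np.uint8);
    r=(x1-X[:,0]).astype(int).clip(0,x1-x0-1);q=(y1-X[:,1]).astype(int).clip(0,y1-y0-1)
    for dr in (0,1):
        for dq in (0,1): im[(r+dr).clip(0,x1-x0-1),(q+dq).clip(0,y1-y0-1)]=c
    for g in range(x0,x1,50): cv2.putText(im,str(g),(0,x1-g),0,.35,(0,0,255),1); cv2.line(im,(0,x1-g),(8,x1-g),(0,0,255))
    for g in range(y0,y1,50): cv2.putText(im,str(g),(y1-g,498),0,.35,(0,0,255),1); cv2.line(im,(y1-g,490),(y1-g,480),(0,0,255))
    save('top_'+n,im)
E
```

```text
(no output)
```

View pics/top_scene.png

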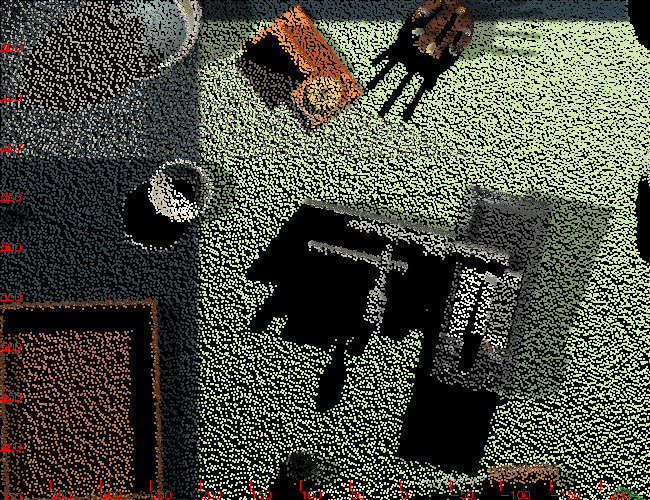

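View pics/top_side.png

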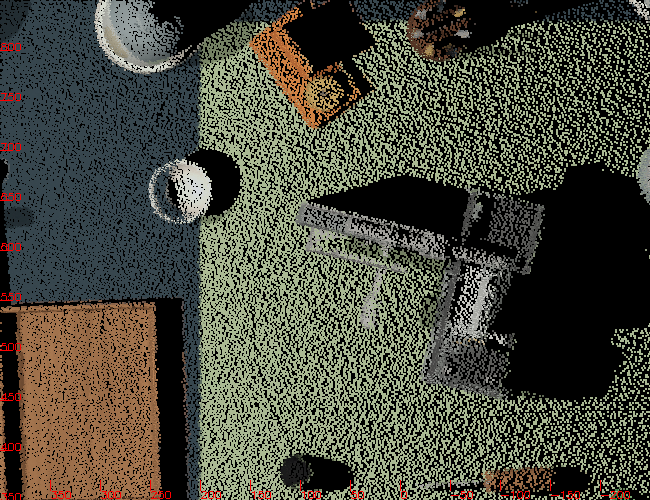

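```bash
cat > f.py <<'E'
from h import *
from scipy.optimize import least_squares
P={n:cloud(pickle.load(open(n+'0.pkl','rb'))) for n in ['scene','side']}
def box(Y,lo,hi):
    c=(np.array(lo)+hi)/2;h=(np.array(hi)-lo)/2
    q=np.abs(Y-c)-h
    return np.linalg.norm(np.maximum(q,0),axis=1)+np.minimum(q.max(1),0)
c8,s8=np.cos(np.radians(8)),np.sin(np.radians(8))
def tochute(X,p):
    c,s=np.cos(p[2]),np.sin(p[2]); d=X[:,:2]-p[:2]
    return np.c_[d[:,0]*c+d[:,1]*s,-d[:,0]*s+d[:,1]*c,X[:,2]-(p[3] if len(p)>3 else 0)]
def toslope(Y):
    z=Y[:,2]-53.6
    return np.c_[Y[:,0]*c8+z*s8,Y[:,1],-Y[:,0]*s8+z*c8]
def sdf(Y):
    S=toslope(Y)
    d=[box(S,[-90/c8,-37,-4],[107/c8,37,0]),   # floor
       box(S,[-90/c8,33,-4],[107/c8,37,14]),box(S,[-90/c8,-37,-4],[107/c8,-33,14]),
       box(S,[-85/c8,-37,21],[-40/c8,37,26])]
    d.append(box(Y,[11.5,98-2,0],[17.5,180,60]))
    return np.min(np.abs(np.array(d)),axis=0)
if __name__=='__main__':
    for names in (['scene'],['side'],['scene','side']):
        X=np.vstack([P[n][0] for n in names])
        p=np.array([549,-82,np.radians(-15),0])
        for thr in (15,10,6,6,6):
            Y=tochute(X,p); k=(Y[:,0]>-120)&(Y[:,0]<130)&(np.abs(Y[:,1])<48)&(Y[:,2]>30)&(Y[:,2]<110)
            Z=X[k]; r=sdf(tochute(Z,p)); Z=Z[r<thr]
            p=least_squares(lambda q:sdf(tochute(Z,q)),p,loss='soft_l1',f_scale=2,x_scale=[1,1,.01,1]).x
        print(names,p[:2],np.degrees(p[2]),p[3],len(Z),np.median(sdf(tochute(Z,p))))
    np.save('pose.npy',p)
E
python3 f.py
python3 - <<'E'
from f import *
p=np.load('pose.npy')
# top view in chute frame coloured by height
for n in P:
    Y=tochute(P[n][0],p);col=P[n][1]
    k=(Y[:,0]>-120)&(Y[:,0]<120)&(Y[:,1]>-60)&(Y[:,1]<215)&(Y[:,2]>-20)&(Y[:,2]<140)
    Y=Y[k];col=col[k];o=np.argsort(Y[:,2]);Y=Y[o];col=col[o]
    im=np.zeros((480,550,3),np.uint8)
    for y,cc in zip(Y,col):
        r=int((120-y[0])*2);q=int((215-y[1])*2);im[r:r+3,q:q+3]=cc
    for g in range(-100,120,20): cv2.putText(im,str(g),(0,(120-g)*2),0,.35,(0,0,255),1); cv2.line(im,(0,(120-g)*2),(5,(120-g)*2),(0,0,255))
    for g in range(-60,215,20): cv2.putText(im,str(g),((215-g)*2,478),0,.35,(0,0,255),1);cv2.line(im,((215-g)*2,460),((215-g)*2,466),(0,0,255))
    save('ch_'+n,im)
E
```

```text
['scene'] [550.09672012 -85.79435364] -13.010733275845963 4.646910444403196 1899 1.2841997585000913
['side'] [548.06067283 -83.93955366] -13.089679556047969 5.714500102531359 2263 1.043607473178703
['scene', 'side'] [549.23587821 -84.50741345] -13.196990363988993 4.843353967801077 4123 1.2781347505047194
```

View pics/ch_scene.png

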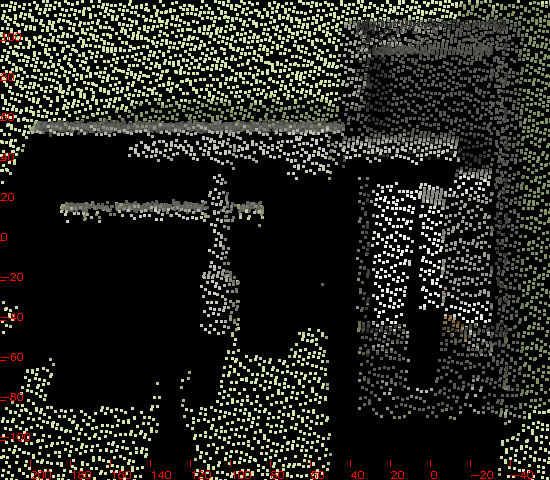

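View pics/ch_side.png

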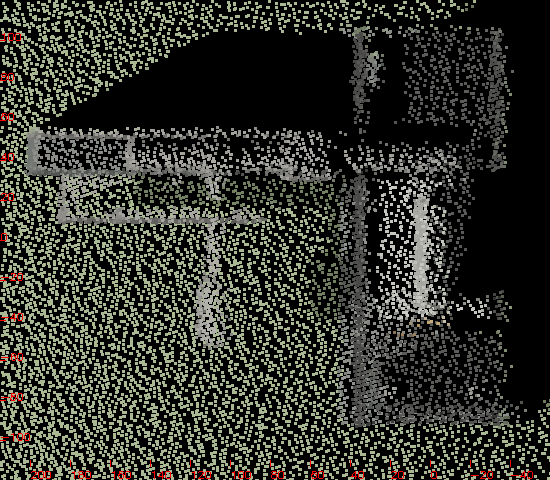

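```bash
python3 - <<'E'
from f import *
p=np.load('pose.npy');p[3]=0
for n in P:
    X=P[n][0]
    k=(X[:,0]>450)&(X[:,0]<700)&(abs(X[:,1])<200)&(abs(X[:,2])<12)
    print(n,'bench z',np.median(X[k,2]))
    Y=tochute(X,p); S=toslope(Y)
    def m(sel,a): 
        v=a[sel]; print(sel.sum(),np.percentile(v,[5,25,50,75,95]).round(1))
    m((Y[:,0]>60)&(Y[:,0]<95)&(abs(S[:,1])<25)&(abs(S[:,2])<12),S[:,2]) # floor
    m((S[:,0]>-82)&(S[:,0]<-45)&(abs(S[:,1])<30)&(abs(S[:,2]-26)<12),S[:,2]) # hood
    print('  plate top');
    for a in (70,90,120,140,175):
        k=(abs(Y[:,0]-14.5)<9)&(abs(Y[:,1]-a)<6)&(Y[:,2]>60)&(Y[:,2]<100); 
        if k.sum(): print(a,k.sum(),Y[k,2].max().round(1),Y[k][Y[k,2]>Y[k,2].max()-4].mean(0).round(1))
E
```

```text
scene bench z 0.6883407846355913
265 [-2.  -1.2 -0.5  0.1  0.9]
197 [23.9 25.  25.6 26.2 27.9]
  plate top
90 59 86.0 [15.3 90.7 83.8]
120 56 83.6 [ 14.8 119.7  82.5]
140 57 86.2 [ 14.5 139.3  83.4]
175 45 84.9 [ 16.  176.4  83.1]
side bench z 1.489414102705117
181 [-0.4  0.6  1.3  2.2  3.5]
330 [25.5 26.5 27.3 28.2 29.9]
  plate top
90 34 87.4 [12.4 90.1 85. ]
120 41 87.1 [ 12.2 120.1  85.2]
140 41 87.1 [ 12.2 140.2  85.2]
175 35 85.3 [ 12.5 175.7  83.6]
```

The chute fit agrees with its stated sizes: origin near (549,-84), yaw about -13.2°, and floor, hood and plate heights within about 2 mm. I'll move the wrist camera over the chute for a close look, at z ≈ 240, clear of everything.

Emit:
{"name": "send_rows", "arguments": {"rows": [[1,-0.0215,-0.0216,-0.001,0],[1,-0.0215,-0.0216,-0.001,0],[1,-0.0215,-0.0216,-0.001,0],[1,-0.0215,-0.0216,-0.001,0],[1,-0.0215,-0.0216,-0.001,0],[1,-0.0215,-0.0216,-0.001,0],[1,-0.0215,-0.0216,-0.001,0],[1,-0.0215,-0.0216,-0.001,0],[1,-0.0215,-0.0216,-0.001,0],[1,-0.0215,-0.0216,-0.001,0],[1,-0.0215,-0.0216,-0.001,0],[1,-0.0215,-0.0216,-0.001,0]]}}

```text
clock: 1.15
eef_pos: [363.4, 287.6, 238.1]
tool_rot: [-3.138, -0.006, 2.854]
force: [0.1, 0.3, 0.9]
width: 86.0
```

Emit:
{"name": "send_rows", "arguments": {"rows": [[1,-0.021,-0.0213,-0.001,0],[1,-0.021,-0.0213,-0.001,0],[1,-0.021,-0.0213,-0.001,0],[1,-0.021,-0.0213,-0.001,0],[1,-0.021,-0.0213,-0.001,0],[1,-0.021,-0.0213,-0.001,0],[1,-0.021,-0.0213,-0.001,0],[1,-0.021,-0.0213,-0.001,-0.01],[0.2,-0.021,-0.0213,-0.001,-0.01],[0.2,-0.021,-0.0213,-0.001,-0.01],[0.2,-0.021,-0.0213,-0.001,-0.01],[0.2,0,0,0,0]]}}

```text
clock: 2.15
eef_pos: [526.4, -25.3, 248.7]
tool_rot: [-3.135, -0.004, 2.888]
force: [0.5, -0.9, 0.0]
width: 51.1
```

```bash
cat >> h.py <<'E'
from scipy.spatial.transform import Rotation as Ro
def wristRT(p,s):
    # world->camera
    Rt=Ro.from_euler('xyz',s['tool_rot']).as_matrix(); T=np.array(p['tool_from_camera'])
    Rw=Rt@T[:3,:3]; tw=Rt@T[:3,3]+s['eef_pos']
    return Rw.T, -Rw.T@tw
def wrist(n):
    s=read_state(); p=get_image('wrist'); p['R'],p['t']=wristRT(p,s); save(n,p['image']); pickle.dump((s,p),open(n+'.pkl','wb')); return s,p
E
python3 - <<'E'
from h import *
s,p=wrist('w1'); print(s['eef_pos'],s['tool_rot'],s['qpos'],s['width'],p['K'][0,0])
im=p['image'].copy()
for q in ['bolt_knob','carrier_rib','bolt','chute']:
    r=outline_of(p,q)
    for d in r[:2]: print(q,d['score'],d['box']); 
    if r:
        np.save('m_'+q,r[0]['mask']); b=np.int32(r[0]['box']); cv2.rectangle(im,b[:2].tolist(),b[2:].tolist(),(0,255,0),1)
save('w1r',im)
E
```

```text
[526.42933554 -25.32725071 248.71299593] [-3.13498709 -0.00397934  2.88755689] [-0.09341955  0.43591173  0.12149266  1.83563431 -0.05936044  0.8791636
  1.37173097] 51.12304410475485 422.1178236494533
bolt_knob 0.62 [382.9, 184.6, 408.0, 315.2]
carrier_rib 0.95 [224.1, 202.9, 303.0, 298.0]
carrier_rib 0.6 [473.8, 345.4, 504.6, 370.0]
bolt 0.91 [251.1, 188.4, 450.5, 316.6]
chute 0.7 [207.3, 137.9, 509.9, 378.2]
```

View pics/w1r.png

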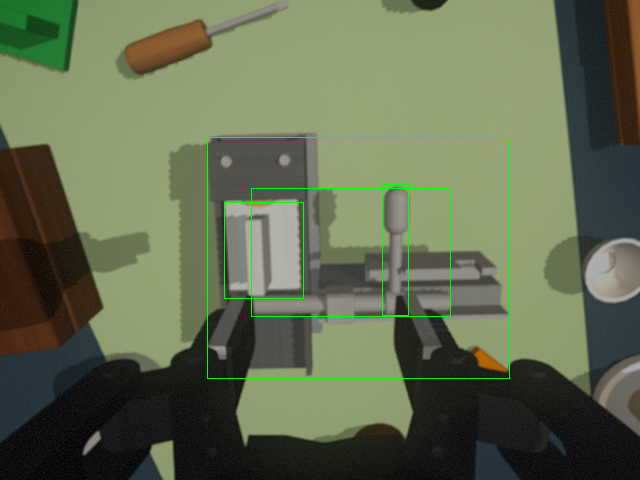

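The wrist view is clear. The hood is at (260,165), the aluminium carrier with its rib at (258,255), the knob at (397,210), the far notch at about (465,262), and the green look-alike at (40,30), out of the chute. Now I'll measure these in 3D.

```bash
python3 - <<'E'
from f import *
s,p=pickle.load(open('w1.pkl','rb'))
X,c,uv=cloud(p)
def fitpose():
    best=None
    q=np.array([549.2,-84.5,np.radians(-13.2)])
    for thr in (12,8,5,5):
        Y=tochute(X,q);k=(Y[:,0]>-120)&(Y[:,0]<130)&(np.abs(Y[:,1])<48)&(Y[:,2]>30)&(Y[:,2]<110)
        Z=X[k];r=sdf(tochute(Z,q));Z=Z[r<thr]
        q=least_squares(lambda q:sdf(tochute(Z,q)),q,loss='soft_l1',f_scale=2,x_scale=[1,1,.01]).x
    return q,len(Z)
q,n=fitpose();print('pose',q[:2],np.degrees(q[2]),n)
Y=tochute(X,q);S=toslope(Y)
np.save('pose_w.npy',q)
k=(Y[:,0]>60)&(Y[:,0]<95)&(abs(S[:,1])<25)&(abs(S[:,2])<12);print('floor',np.median(S[k,2]))
k=(S[:,0]>-82)&(S[:,0]<-45)&(abs(S[:,1])<30)&(abs(S[:,2]-26)<12);print('hood',np.median(S[k,2]), S[k,0].min(),S[k,0].max(),S[k,1].min(),S[k,1].max())
k=(abs(S[:,2]-26)<3)&(S[:,0]<-30);print('hood ext',np.percentile(S[k,0],[1,99]),np.percentile(S[k,1],[1,99]))
for nm in ['bolt_knob','carrier_rib']:
    m=np.load('m_'+nm+'.npy'); k=m[uv[:,1],uv[:,0]]
    y=Y[k];w=X[k]; print(nm,k.sum(),np.percentile(y,[2,25,50,75,98],axis=0).round(1).tolist())
    if nm=='bolt_knob':
        kk=(y[:,0]<-15)&(y[:,2]>55);print('knob',np.percentile(y[kk],[2,50,98],axis=0).round(1).tolist(),'world med',np.median(w[kk],axis=0))
    else:
        t=toslope(y);kk=t[:,2]>32; print('rib top slope',np.percentile(t[kk],[2,50,98],axis=0).round(1).tolist(),w[kk].mean(0))
        kk=(t[:,2]>5)&(t[:,2]<15);print('plate',np.percentile(t[kk],[2,50,98],axis=0).round(1).tolist())
for a in (85,125,140,180):
    k=(abs(Y[:,0]-14.5)<12)&(abs(Y[:,1]-a)<6)&(abs(Y[:,2]-84)<5);print('plate',a,np.percentile(Y[k],[5,50,95],axis=0).round(1).tolist() if k.sum() else 0)
im=np.zeros((480,550,3),np.uint8)
k=(Y[:,0]>-120)&(Y[:,0]<120)&(Y[:,1]>-60)&(Y[:,1]<215)&(Y[:,2]>-20)&(Y[:,2]<140)
y=Y[k];col=c[k];o=np.argsort(y[:,2])
for yy,cc in zip(y[o],col[o]):
    r=int((120-yy[0])*2);u=int((215-yy[1])*2);im[r:r+3,u:u+3]=cc
for g in range(-100,120,20): cv2.putText(im,str(g),(0,(120-g)*2),0,.35,(0,0,255),1); cv2.line(im,(0,(120-g)*2),(5,(120-g)*2),(0,0,255))
for g in range(-60,215,20): cv2.putText(im,str(g),((215-g)*2,478),0,.35,(0,0,255),1);cv2.line(im,((215-g)*2,460),((215-g)*2,466),(0,0,255))
save('ch_w',im)
E
```

```text
pose [547.91877065 -84.06583354] -13.270926637939223 12263
floor 0.4563723701424802
hood 26.41681207343504 -81.99087066672263 -45.00587515134614 -29.978234184795234 29.983888809614456
hood ext [-183.28097388  -34.65439358] [-199.57598524   97.56552543]
bolt_knob 1987 [[-46.8, 96.9, 73.8], [-32.9, 101.5, 76.8], [-16.0, 104.4, 78.6], [17.9, 107.9, 81.4], [49.5, 113.6, 83.5]]
knob [[-47.5, 96.4, 74.9], [-32.5, 104.5, 80.7], [-16.3, 114.2, 83.2]] world med [540.16058425  25.28602468  80.66515706]
carrier_rib 6504 [[-37.5, -28.5, 58.5], [-23.9, -14.1, 61.7], [-6.3, 5.6, 65.7], [11.7, 15.1, 82.3], [31.9, 28.9, 108.6]]
rib top slope [[-26.6, -5.6, 33.7], [-0.4, 1.5, 52.1], [27.4, 6.1, 53.6]] [541.17930818 -81.2215125  103.13039484]
plate [[-35.9, -28.8, 8.7], [-3.4, 8.9, 10.4], [34.5, 29.1, 11.9]]
plate 85 [[13.0, 84.2, 80.1], [15.2, 87.4, 84.5], [18.7, 90.5, 85.4]]
plate 125 [[13.0, 119.5, 80.3], [15.2, 124.8, 84.2], [18.9, 130.4, 85.3]]
plate 140 [[12.9, 134.5, 80.5], [15.1, 139.9, 84.3], [18.8, 145.4, 85.5]]
plate 180 [[13.0, 174.8, 80.0], [15.2, 179.4, 84.4], [19.0, 184.2, 85.6]]
```

View pics/ch_w.png

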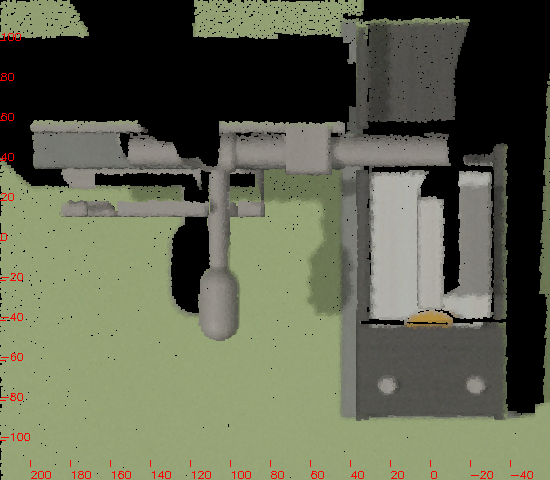

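The pose now fits tightly. The plate sits at x≈15, z≈84, the knob at chute (-32.5, 105, 72) and the rib at slope x≈0, y≈0.5, all as described. I'll approach the knob from above.

```bash
cat > go.py <<'E'
from h import *
import sys
q=np.load('pose_w.npy')
def world(c): 
    a,b=np.cos(q[2]),np.sin(q[2]); return np.array([q[0]+a*c[0]-b*c[1],q[1]+b*c[0]+a*c[1],c[2]])
def chute(X):
    a,b=np.cos(q[2]),np.sin(q[2]);d=np.array(X[:2])-q[:2]; return np.array([a*d[0]+b*d[1],-b*d[0]+a*d[1],X[2]])
if __name__=='__main__':
    s=read_state(); R=Ro.from_euler('xyz',s['tool_rot']).as_matrix()
    print('clock',s['clock'],'tcp chute',chute(s['eef_pos']).round(1),'yaw err',round((np.pi+q[2]-s['tool_rot'][2]),4),'F',s['force'].round(1),'w',round(s['width'],1))
    a=[float(v) for v in sys.argv[1:]]
    for i in range(0,len(a),3):
        w=world(a[i:i+3]); print(a[i:i+3],'tool delta mm',(R.T@(w-s['eef_pos'])).round(1), 'world',w.round(1))
E
python3 go.py -32.5 105 115 -32.5 105 53
```

```text
clock 2.4 tcp chute [-39.5  59.7 248.3] yaw err 0.0128 F [-0.5 -0.9  0. ] w 51.3
[-32.5, 105.0, 115.0] tool delta mm [ -7.6  45.7 133.1] world [540.4  25.6 115. ]
[-32.5, 105.0, 53.0] tool delta mm [ -8.2  45.9 195.1] world [540.4  25.6  53. ]
```

Emit:
{"name": "send_rows", "arguments": {"rows": [[0.2,-0.0013,0.0076,0.022,-0.003],[0.2,-0.0013,0.0076,0.022,-0.003],[0.2,-0.0013,0.0076,0.022,-0.003],[0.2,-0.0013,0.0076,0.022,-0.003],[0.2,-0.0013,0.0076,0.022,0],[0.2,-0.0013,0.0076,0.022,0],[0.2,0,0,0,0]]}}

```text
clock: 2.98
eef_pos: [540.0, 38.6, 114.3]
tool_rot: [3.138, -0.004, 2.925]
force: [0.1, -0.2, 0.1]
width: 51.0
```

```bash
python3 go.py -32.5 105 53; python3 -c "
from h import *
s,p=wrist('w2')"
```

```text
clock 2.9833 tcp chute [-35.9 117.6 114.3] yaw err -0.0155 F [ 0.1 -0.2  0.1] w 51.0
[-32.5, 105.0, 53.0] tool delta mm [ -3.5 -12.9  61.3] world [540.4  25.6  53. ]
```

View pics/w2.png

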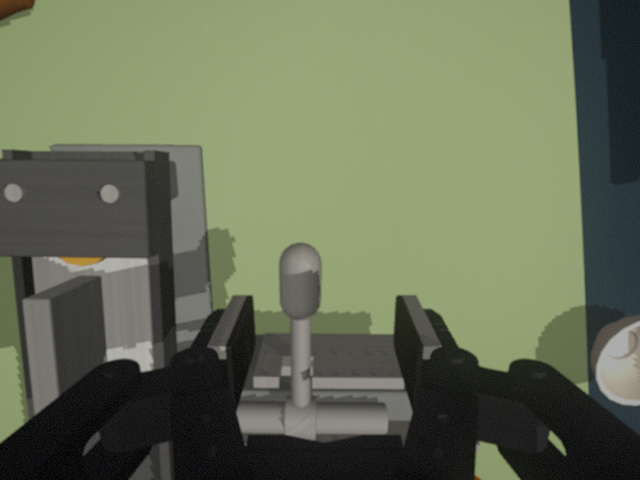

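Emit:
{"name": "send_rows", "arguments": {"rows": [[0.2,-0.001,-0.003,0.003,0.004],[0.2,-0.001,-0.003,0.003,0.004],[0.2,-0.001,-0.003,0.003,0.004],[0.2,0,-0.001,0.002,0.0],[0.2,0,0,0,0]]}}

```text
clock: 3.45
eef_pos: [543.2, 26.1, 109.1]
tool_rot: [3.137, 0.004, 2.912]
force: [0.0, 0.0, -0.2]
width: 51.4
```

```bash
python3 go.py -32.5 105 53
```

```text
clock 3.45 tcp chute [-29.9 106.1 109.1] yaw err -0.0024 F [ 0.   0.  -0.2] w 51.4
[-32.5, 105.0, 53.0] tool delta mm [ 2.8 -1.4 56.1] world [540.4  25.6  53. ]
```

Emit:
{"name": "send_rows", "arguments": {"rows": [[0.2,0.0005,-0.0003,0.009,0],[0.2,0.0005,-0.0003,0.009,0],[0.2,0.0005,-0.0003,0.009,0],[0.2,0.0005,-0.0003,0.009,0],[0.2,0,0,0.009,0],[0.2,0,0,0.005,0],[0.2,0,0,0.002,0],[0.2,0,0,0,0]]}}

```text
clock: 4.12
eef_pos: [540.9, 24.4, 51.6]
tool_rot: [3.137, 0.004, 2.91]
force: [-0.2, 0.1, 0.1]
width: 51.3
```

```bash
python3 go.py -32.5 105 53
```

```text
clock 4.1167 tcp chute [-31.7 104.   51.6] yaw err -0.0005 F [-0.2  0.1  0.1] w 51.3
[-32.5, 105.0, 53.0] tool delta mm [ 0.8  1.  -1.4] world [540.4  25.6  53. ]
```

Positioned within 1.5 mm. Closing on the knob.

Emit:
{"name": "send_rows", "arguments": {"rows": [[-1,0,0.0005,-0.001,0],[-1,0,0,0,0],[-1,0,0,0,0],[-1,0,0,0,0],[-1,0,0,0,0],[-1,0,0,0,0]]}}

```text
clock: 4.62
eef_pos: [541.1, 25.2, 53.2]
tool_rot: [3.137, 0.004, 2.911]
force: [-0.4, 0.1, -1.4]
width: 18.0
```

```bash
python3 go.py -32.5 105 53; python3 -c "
import numpy as np
for a in (0,.15,.3,.45,.6,.75,.85,.9): print(a,44.5-77*np.cos(a),72+77*np.sin(a)-19)"
```

```text
clock 4.6167 tcp chute [-31.7 104.8  53.2] yaw err -0.001 F [-0.4  0.1 -1.4] w 18.0
[-32.5, 105.0, 53.0] tool delta mm [0.8 0.2 0.2] world [540.4  25.6  53. ]
0 -32.5 53.0
0.15 -31.63537300107525 64.50673620046715
0.3 -29.060909662671662 75.75505591292314
0.45 -24.83442688115612 86.49234612656473
0.6 -19.05084234804523 96.47747045141773
0.75 -11.840042903284207 105.48618452179673
0.85 -6.318702233143625 110.84859119580256
0.9 -3.3639675568411604 113.31617204131624
```

Emit:
{"name": "send_rows", "arguments": {"rows": [[-1,-0.0004,0,-0.0077,0],[-1,-0.0011,0,-0.0076,0],[-1,-0.0019,0,-0.0075,0],[-1,-0.0026,0,-0.0072,0],[-1,-0.0034,0,-0.0069,0],[-1,-0.004,0,-0.0066,0],[-1,-0.004,0,-0.0055,0],[-1,0,0,0,0]]}}

```text
clock: 5.28
eef_pos: [560.1, 20.6, 106.5]
tool_rot: [3.137, 0.005, 2.911]
force: [2.8, -0.4, -8.8]
width: 17.8
```

```bash
python3 go.py -7 105 110.5
```

```text
clock 5.2833 tcp chute [-12.2 104.6 106.5] yaw err -0.0006 F [ 2.8 -0.4 -8.8] w 17.8
[-7.0, 105.0, 110.5] tool delta mm [-5.2  0.4 -4. ] world [565.2  19.7 110.5]
```

Emit:
{"name": "send_rows", "arguments": {"rows": [[-1,-0.003,0,-0.002,0],[-1,-0.0025,0,-0.0015,0],[-1,0,0,0,0]]}}

```text
clock: 5.53
eef_pos: [563.0, 19.9, 109.6]
tool_rot: [3.137, -0.001, 2.91]
force: [1.6, -0.3, -9.0]
width: 18.2
```

```bash
python3 go.py -7 165 110.5; python3 -c "
from h import *
s,p=wrist('w3')"
```

```text
clock 5.5333 tcp chute [ -9.2 104.6 109.6] yaw err 0.0 F [ 1.6 -0.3 -9. ] w 18.2
[-7.0, 165.0, 110.5] tool delta mm [-2.2 60.4 -0.6] world [579.   78.1 110.5]
```

View pics/w3.png

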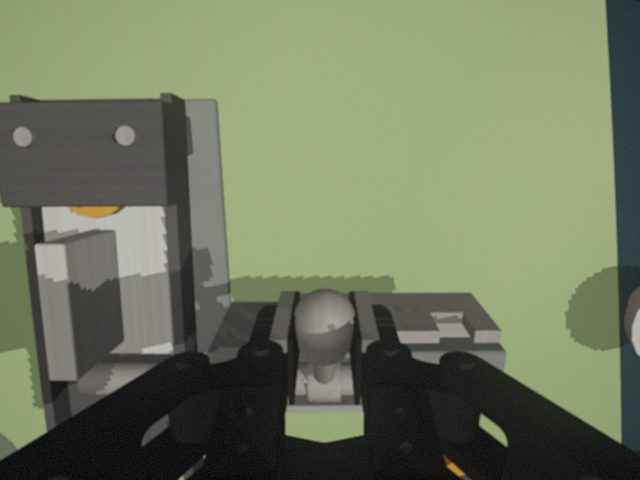

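The handle is up at about 0.8 rad and clear of the plate. Sliding the bolt back.

Emit:
{"name": "send_rows", "arguments": {"rows": [[-1,-0.0003,0.004,0,0],[-1,0,0.006,0,0],[-1,0,0.006,0,0],[-1,0,0.006,0,0],[-1,0,0.006,0,0],[-1,0,0.006,0,0],[-1,0,0.006,0,0],[-1,0,0.006,0,0],[-1,0,0.004,0,0],[-1,0,0.002,0,0],[-1,0,0,0,0]]}}

```text
clock: 6.5
eef_pos: [575.6, 75.3, 109.1]
tool_rot: [3.139, -0.002, 2.91]
force: [0.3, -0.7, -5.5]
width: 18.0
```

```bash
python3 go.py -9 165 110
```

```text
clock 6.5 tcp chute [ -9.7 161.5 109.1] yaw err 0.0001 F [ 0.3 -0.7 -5.5] w 18.0
[-9.0, 165.0, 110.0] tool delta mm [-0.7  3.5 -0.9] world [577.   78.6 110. ]
```

Emit:
{"name": "send_rows", "arguments": {"rows": [[-1,-0.0003,0.0015,0,0],[-1,0,0.0015,0,0],[-1,0,0.001,0,0],[-1,0,0.001,0,0],[-1,0,0,0,0]]}}

```text
clock: 6.92
eef_pos: [576.3, 78.4, 109.1]
tool_rot: [-3.142, -0.004, 2.908]
force: [-0.3, 0.3, -3.9]
width: 18.0
```

```bash
python3 go.py -9 165 110
```

```text
clock 6.9167 tcp chute [ -9.7 164.6 109.1] yaw err 0.0019 F [-0.3  0.3 -3.9] w 18.0
[-9.0, 165.0, 110.0] tool delta mm [-0.7  0.4 -0.9] world [577.   78.6 110. ]
```

Emit:
{"name": "send_rows", "arguments": {"rows": [[-1,0,0.0015,0,0],[-1,0,0.0015,0,0],[-1,0,0.0015,0,0]]}}

```text
clock: 7.17
eef_pos: [576.2, 78.5, 109.0]
tool_rot: [-3.136, -0.005, 2.905]
force: [-1.3, -5.0, -3.7]
width: 18.4
```

```bash
python3 go.py -9 165 110
```

```text
clock 7.1667 tcp chute [ -9.8 164.8 109. ] yaw err 0.0045 F [-1.3 -5.  -3.7] w 18.4
[-9.0, 165.0, 110.0] tool delta mm [-0.8  0.2 -1. ] world [577.   78.6 110. ]
```

It hit the stop: about 5 N, 60 mm travelled. Lowering the handle into the far notch along the arc.

Emit:
{"name": "send_rows", "arguments": {"rows": [[-1,0.0045,0,0.0047,0],[-1,0.0047,0,0.0061,0],[-1,0.004,0,0.0066,0],[-1,0.0034,0,0.0069,0],[-1,0.0026,0,0.0072,0],[-1,0.0019,0,0.0075,0],[-1,0.0012,0,0.007,0],[-1,0,0,0,0]]}}

```text
clock: 7.83
eef_pos: [554.4, 83.5, 69.3]
tool_rot: [-3.139, 0.003, 2.909]
force: [-1.1, -3.4, 0.3]
width: 18.4
```

```bash
python3 go.py -32.5 165 53.5
```

```text
clock 7.8333 tcp chute [-32.1 164.6  69.3] yaw err 0.0012 F [-1.1 -3.4  0.3] w 18.4
[-32.5, 165.0, 53.5] tool delta mm [ 0.4  0.4 15.8] world [554.2  84.   53.5]
```

Emit:
{"name": "send_rows", "arguments": {"rows": [[-1,0,0,0.006,0],[-1,0,0,0.005,0],[-1,0.0003,0,0.003,0],[-1,0,0,0.001,0],[-1,0,0,0,0]]}}

```text
clock: 8.25
eef_pos: [553.1, 83.9, 56.5]
tool_rot: [-3.139, 0.003, 2.91]
force: [-2.9, -2.8, 4.6]
width: 18.2
```

```bash
python3 go.py -32.5 165 53.5
```

```text
clock 8.25 tcp chute [-33.5 164.7  56.5] yaw err 0.0001 F [-2.9 -2.8  4.6] w 18.2
[-32.5, 165.0, 53.5] tool delta mm [-1.   0.4  3. ] world [554.2  84.   53.5]
```

Emit:
{"name": "send_rows", "arguments": {"rows": [[-1,-0.0008,0,0.002,0],[-1,0,0,0.0015,0],[-1,0,0,0.001,0],[-1,0,0,0,0]]}}

```text
clock: 8.58
eef_pos: [553.1, 83.9, 54.0]
tool_rot: [-3.14, 0.002, 2.91]
force: [-3.5, -2.6, 1.2]
width: 17.9
```

```bash
python3 go.py -32.5 165 53.5
```

```text
clock 8.5833 tcp chute [-33.6 164.7  54. ] yaw err 0.0003 F [-3.5 -2.6  1.2] w 17.9
[-32.5, 165.0, 53.5] tool delta mm [-1.1  0.3  0.5] world [554.2  84.   53.5]
```

Down level in the notch. Now I'll open and rise straight up.

Emit:
{"name": "send_rows", "arguments": {"rows": [[0.2,0,0,0,0],[0.2,0,0,0,0],[0.2,0,0,0,0],[0.2,0,0,0,0],[0.2,0,0,-0.015,0],[0.2,0,0,-0.02,0],[0.2,0,0,-0.025,0],[0.2,0,0,-0.025,0],[0.2,0,0,-0.02,0],[0.2,0,0,-0.01,0],[0.2,0,0,0,0]]}}

```text
clock: 9.5
eef_pos: [558.1, 91.3, 172.7]
tool_rot: [3.133, 0.01, 2.915]
force: [0.6, -0.2, -0.0]
width: 51.2
```

```bash
python3 go.py -5 0 120 -5 0 70; python3 -c "
from h import *
s,p=wrist('w4')
X,c,uv=cloud(p)
from go import *
"
```

```text
clock 9.5 tcp chute [-30.3 173.  172.7] yaw err -0.0051 F [ 0.6 -0.2 -0. ] w 51.2
[-5.0, 0.0, 120.0] tool delta mm [ -23.9 -173.5   51.6] world [543.1 -82.9 120. ]
[-5.0, 0.0, 70.0] tool delta mm [ -23.5 -173.9  101.6] world [543.1 -82.9  70. ]
```

View pics/w4.png

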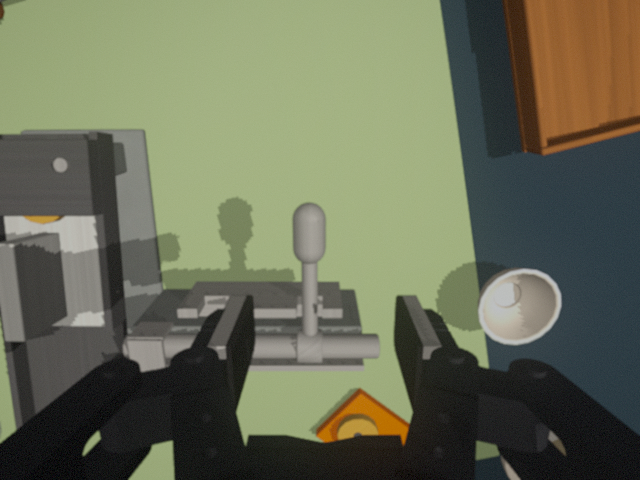

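```bash
python3 - <<'E'
from f import *
s,p=pickle.load(open('w4.pkl','rb'));X,c,uv=cloud(p);Y=tochute(X,np.load('pose_w.npy'))
k=(Y[:,0]>-55)&(Y[:,0]<-13)&(Y[:,1]>120)&(Y[:,1]<200)&(Y[:,2]>55)&(Y[:,2]<100)
print('knob',np.percentile(Y[k],[2,50,98],axis=0).round(1).tolist())
E
```

```text
knob [[-48.9, 155.5, 73.9], [-33.6, 164.7, 80.5], [-15.5, 173.6, 83.3]]
```

Emit:
{"name": "send_rows", "arguments": {"rows": [[0.0,-0.002,-0.014,0.002,0],[0.0,-0.002,-0.016,0.002,0],[0.0,-0.002,-0.016,0.002,0],[0.0,-0.002,-0.016,0.002,0],[0.0,-0.002,-0.016,0.002,0],[0.0,-0.002,-0.016,0.002,0],[0.0,-0.002,-0.016,0.002,0],[0.0,-0.002,-0.016,0.002,0],[0.0,-0.002,-0.016,0.002,0],[0.0,-0.002,-0.012,0,0],[0.0,-0.001,-0.006,0,0],[0.0,0,0,0,0]]}}

```text
clock: 10.55
eef_pos: [533.4, -72.0, 133.1]
tool_rot: [3.136, -0.017, 2.922]
force: [-0.1, 0.3, 0.2]
width: 42.5
```

```bash
python3 go.py -5 0.5 120 -5 0.5 70;  python3 - <<'E'
from h import *
s,p=wrist('w5')
E
```

```text
clock 10.55 tcp chute [-16.9   8.4 133.1] yaw err -0.0117 F [-0.1  0.3  0.2] w 42.5
[-5.0, 0.5, 120.0] tool delta mm [-12.1  -8.1  12.9] world [543.2 -82.4 120. ]
[-5.0, 0.5, 70.0] tool delta mm [-12.9  -8.4  62.8] world [543.2 -82.4  70. ]
```

View pics/w5.png

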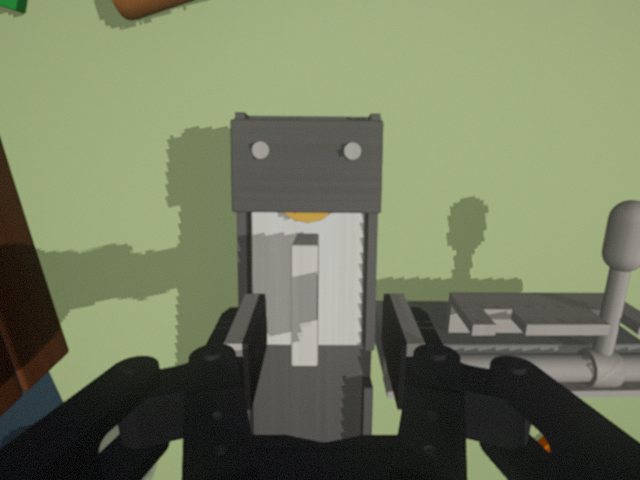

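```bash
python3 - <<'E'
from f import *
s,p=pickle.load(open('w5.pkl','rb'));X,c,uv=cloud(p);S=toslope(tochute(X,np.load('pose_w.npy')))
k=(abs(S[:,0])<35)&(abs(S[:,1])<15)&(S[:,2]>48)&(S[:,2]<56)
T=S[k];print(np.percentile(T,[2,50,98],axis=0).round(1).tolist())
for a in (-22,-11,0,11,22):
    m=abs(T[:,0]-a)<4
    if m.sum()>5: print(a,np.percentile(T[m,1],[3,97]).round(1))
E
```

```text
[[-26.0, -5.7, 50.8], [-0.2, -0.3, 52.3], [27.7, 5.4, 53.6]]
-22 [-6.1  5.2]
-11 [-5.7  5.3]
0 [-5.7  5.4]
11 [-5.7  5.5]
22 [-5.7  5.5]
```

Emit:
{"name": "send_rows", "arguments": {"rows": [[0.0,-0.003,-0.002,0.002,0.004],[0.0,-0.003,-0.002,0.002,0.004],[0.0,-0.003,-0.002,0.001,0.002],[0.0,-0.002,-0.001,0,0],[0.0,0,0,0,0]]}}

```text
clock: 11.02
eef_pos: [543.9, -76.5, 126.1]
tool_rot: [3.134, -0.019, 2.917]
force: [-0.4, -0.7, 0.7]
width: 42.4
```

```bash
python3 go.py -5 0.5 120 -5 0.5 70
```

```text
clock 11.0167 tcp chute [ -5.7   6.4 126.1] yaw err -0.0071 F [-0.4 -0.7  0.7] w 42.4
[-5.0, 0.5, 120.0] tool delta mm [-0.7 -6.   6. ] world [543.2 -82.4 120. ]
[-5.0, 0.5, 70.0] tool delta mm [-1.7 -6.3 56. ] world [543.2 -82.4  70. ]
```

Emit:
{"name": "send_rows", "arguments": {"rows": [[0.0,0,-0.003,0,0.003],[0.0,0,-0.002,0.001,0.002],[0.0,0,-0.001,0,0],[0.0,0,0,0,0]]}}

```text
clock: 11.35
eef_pos: [542.8, -82.0, 125.1]
tool_rot: [3.134, -0.018, 2.913]
force: [0.1, -0.3, -0.9]
width: 42.7
```

```bash
python3 go.py -5 -0.1 70
```

```text
clock 11.35 tcp chute [ -5.5   0.8 125.1] yaw err -0.0031 F [ 0.1 -0.3 -0.9] w 42.7
[-5.0, -0.1, 70.0] tool delta mm [-1.5 -1.3 55.1] world [543. -83.  70.]
```

Emit:
{"name": "send_rows", "arguments": {"rows": [[0.0,0,-0.0005,0.009,0.001],[0.0,-0.0003,-0.0003,0.009,0],[0.0,-0.0003,0,0.009,0],[0.0,-0.0003,0,0.009,0],[0.0,0,0,0.008,0],[0.0,0,0,0.004,0],[0.0,0,0,0,0]]}}

```text
clock: 11.93
eef_pos: [541.7, -82.3, 71.1]
tool_rot: [3.134, -0.02, 2.912]
force: [0.3, -0.3, -0.6]
width: 42.5
```

```bash
python3 go.py -5 -0.1 70
```

```text
clock 11.9333 tcp chute [-6.4  0.3 71.1] yaw err -0.0019 F [ 0.3 -0.3 -0.6] w 42.5
[-5.0, -0.1, 70.0] tool delta mm [-1.4 -0.4  1.1] world [543. -83.  70.]
```

Within 1.5 mm of the grip point. Closing on the rib.

Emit:
{"name": "send_rows", "arguments": {"rows": [[-1,0,0,0,0],[-1,0,0,0,0],[-1,0,0,0,0],[-1,0,0,0,0],[-1,0,0,0,0],[-1,0,0,0,0]]}}

```text
clock: 12.43
eef_pos: [541.6, -82.1, 71.0]
tool_rot: [3.134, -0.021, 2.912]
force: [-1.4, 0.0, -2.8]
width: 11.0
```

```bash
python3 go.py -5 -0.1 70 45 -0.1 77
```

```text
clock 12.4333 tcp chute [-6.6  0.4 71. ] yaw err -0.0022 F [-1.4  0.  -2.8] w 11.0
[-5.0, -0.1, 70.0] tool delta mm [-1.6 -0.5  1. ] world [543. -83.  70.]
[45.0, -0.1, 77.0] tool delta mm [-51.5  -0.6  -7.1] world [591.7 -94.5  77. ]
```

Emit:
{"name": "send_rows", "arguments": {"rows": [[-1,0,0,-0.0005,0],[-1,-0.004,0,-0.0006,0],[-1,-0.005,0,-0.0007,0],[-1,-0.005,0,-0.0007,0],[-1,-0.005,0,-0.0007,0]]}}

```text
clock: 12.85
eef_pos: [560.4, -86.6, 73.9]
tool_rot: [3.134, -0.022, 2.912]
force: [0.5, -0.7, -2.4]
width: 11.2
```

```bash
python3 go.py 45 -0.1 77.8
```

```text
clock 12.85 tcp chute [12.8  0.4 73.9] yaw err -0.0023 F [ 0.5 -0.7 -2.4] w 11.2
[45.0, -0.1, 77.8] tool delta mm [-32.1  -0.6  -4.7] world [591.7 -94.5  77.8]
```

Emit:
{"name": "send_rows", "arguments": {"rows": [[-1,-0.005,0,-0.0007,0],[-1,-0.005,0,-0.0007,0],[-1,-0.005,0,-0.0007,0],[-1,-0.005,0,-0.0007,0],[-1,-0.005,0,-0.0007,0],[-1,-0.004,0,-0.0006,0],[-1,-0.002,0,-0.0005,0],[-1,0,0,0,0]]}}

```text
clock: 13.52
eef_pos: [595.5, -94.9, 78.5]
tool_rot: [3.134, -0.021, 2.912]
force: [0.2, 0.5, -4.4]
width: 11.1
```

```bash
python3 go.py 45 -0.1 77.8;  python3 - <<'E'
from h import *
s,p=wrist('w6')
E
```

```text
clock 13.5167 tcp chute [48.8  0.4 78.5] yaw err -0.0019 F [ 0.2  0.5 -4.4] w 11.1
[45.0, -0.1, 77.8] tool delta mm [ 3.8 -0.5  0.8] world [591.7 -94.5  77.8]
```

View pics/w6.png

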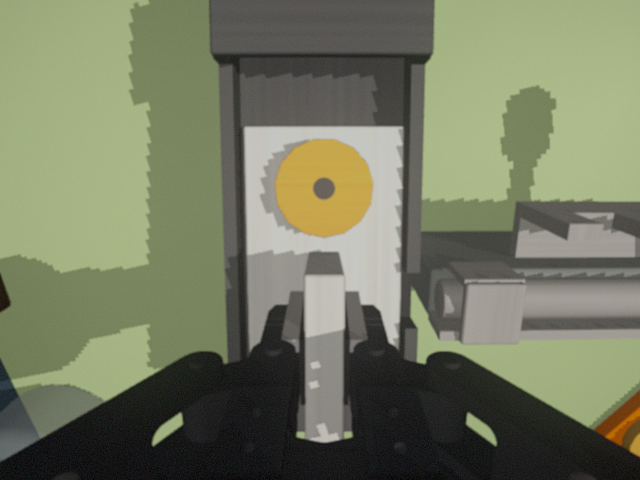

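The carrier is fully out from under the hood: its low edge is at row 127 and the hood edge at row 58. The bolt end is clear of the chute. Lifting straight up, then measuring the tray.

Emit:
{"name": "send_rows", "arguments": {"rows": [[-1,0,0,-0.005,0],[-1,0,0,-0.01,0],[-1,0,0,-0.014,0],[-1,0,0,-0.016,0],[-1,0,0,-0.016,0],[-1,0,0,-0.014,0],[-1,0,0,-0.008,0],[-1,0,0,0,0]]}}

```text
clock: 14.23
eef_pos: [595.3, -95.7, 168.2]
tool_rot: [3.134, -0.023, 2.912]
force: [0.8, -1.1, -2.3]
width: 11.5
```

```bash
python3 go.py 45 -0.1 77.8;  python3 - <<'E'
from f import *
for n in P:
    p=pickle.load(open(n+'0.pkl','rb'))
    X=P[n][0];
    R=(X[:,0]>330)&(X[:,0]<600)&(X[:,1]>180)&(X[:,1]<520)
    c=P[n][1].astype(int)
    brown=R&(c[:,2]>c[:,0]+25)&(X[:,2]<40)
    # rim
    rim=brown&(X[:,2]>25)
    rect=cv2.minAreaRect(X[rim][:,:2].astype(np.float32)); print(n,'rim',rim.sum(),rect, np.percentile(X[rim,2],[50,95]))
    fl=brown&(X[:,2]<12); print('floor',cv2.minAreaRect(X[fl][:,:2].astype(np.float32)),np.median(X[fl,2]))
    def sd(q):
        a,b=np.cos(q[2]),np.sin(q[2]);d=Z[:,:2]-q[:2];Y=np.c_[d[:,0]*a+d[:,1]*b,-d[:,0]*b+d[:,1]*a,Z[:,2]]
        return np.min(np.abs([box(Y,[-100,-80,0],[100,80,5]),box(Y,[-100,-80,0],[-95,80,30]),box(Y,[95,-80,0],[100,80,30]),box(Y,[-100,-80,0],[100,-75,30]),box(Y,[-100,75,0],[100,80,30])]),axis=0)
    Z=X[brown]
    (cx,cy),(w,h),ang=rect
    for a0 in (ang,ang+90):
        q=np.array([cx,cy,np.radians(a0)])
        q=least_squares(sd,q,loss='soft_l1',f_scale=3,x_scale=[1,1,.01]).x
        print('fit',q[:2],np.degrees(q[2]),sd(q).mean())
E
```

```text
clock 14.2333 tcp chute [ 48.8  -0.5 168.2] yaw err -0.0022 F [ 0.8 -1.1 -2.3] w 11.5
[45.0, -0.1, 77.8] tool delta mm [ 1.7 -0.3 90.5] world [591.7 -94.5  77.8]
scene rim 488 ((473.765380859375, 378.7094421386719), (258.6629943847656, 274.8793029785156), 1.603367805480957) [28.27355049 30.90801636]
floor ((464.2060546875, 335.0875549316406), (269.32171630859375, 311.2006530761719), 0.36316999793052673) 4.105179533974732
fit [451.86500876 315.98176721] 1.8330342789676746 9.198743953869206
fit [454.60537011 296.01742466] 93.77020297193891 10.17198655890543
side rim 1813 ((445.7028503417969, 322.2802734375), (200.8348846435547, 162.2375946044922), 2.004023790359497) [29.88493396 32.02141997]
floor ((445.4847717285156, 297.80548095703125), (210.24871826171875, 170.3331756591797), 1.8060458898544312) 5.649757929164981
fit [446.00819785 321.79586   ] 1.8173519490589733 1.0750589788718885
fit [445.63106046 302.20871201] 90.95326595206541 4.389400442659594
```

Emit:
{"name": "send_rows", "arguments": {"rows": [[-1,0.005,0.008,0,0],[-1,0.01,0.016,0,0],[-1,0.013,0.022,0,0],[-1,0.013,0.022,0,0],[-1,0.013,0.022,0,0],[-1,0.013,0.022,0,0],[-1,0.013,0.022,0,0],[-1,0.013,0.022,0,0],[-1,0.013,0.022,0,0],[-1,0.013,0.022,0,0],[-1,0.013,0.022,0,0],[-1,0.013,0.022,0,0]]}}

```text
clock: 15.23
eef_pos: [497.3, 184.2, 165.8]
tool_rot: [-3.141, -0.036, 2.902]
force: [0.5, -0.0, -3.1]
width: 11.3
```

```bash
cat > gw.py <<'E'
from h import *
import sys
s=read_state(); R=Ro.from_euler('xyz',s['tool_rot']).as_matrix()
print('clock',s['clock'],s['eef_pos'].round(1),s['tool_rot'].round(3),'F',s['force'].round(1),'w',round(s['width'],1),'q',s['qpos'].round(2))
a=[float(v) for v in sys.argv[1:]]
for i in range(0,len(a),3): print((R.T@(np.array(a[i:i+3])-s['eef_pos'])).round(1))
E
python3 gw.py 465 317 150
```

```text
clock 15.2333 [497.3 184.2 165.8] [-3.141 -0.036  2.902] F [ 0.5 -0.  -3.1] w 11.3 q [-0.46  0.56  0.1   1.89 -0.11  0.72  1.04]
[ 62.3 121.3  18. ]
```

Emit:
{"name": "send_rows", "arguments": {"rows": [[-1,0.009,0.017,0,0],[-1,0.009,0.017,0,0],[-1,0.008,0.015,0,0],[-1,0.007,0.013,0,0],[-1,0.005,0.01,0,0],[-1,0.003,0.006,0,0],[-1,0.001,0.003,0,0],[-1,0,0,0,0]]}}

```text
clock: 15.9
eef_pos: [461.1, 287.4, 162.1]
tool_rot: [-3.137, -0.05, 2.918]
force: [0.4, -0.1, -3.5]
width: 11.1
```

```bash
python3 gw.py 465 317 90; python3 - <<'E'
from h import *
s,p=wrist('w7')
p=get_image('side'); save('side1',p['image'][250:,200:520]); save('side1b',cv2.resize(p['image'][280:480,250:500],None,fx=3,fy=3)); pickle.dump(p,open('side1.pkl','wb'))
E
```

```text
clock 15.9 [461.1 287.4 162.1] [-3.137 -0.05   2.918] F [ 0.4 -0.1 -3.5] w 11.1 q [-0.65  0.59  0.09  1.85 -0.12  0.75  0.87]
[-0.8 30.  72. ]
```

View pics/w7.png

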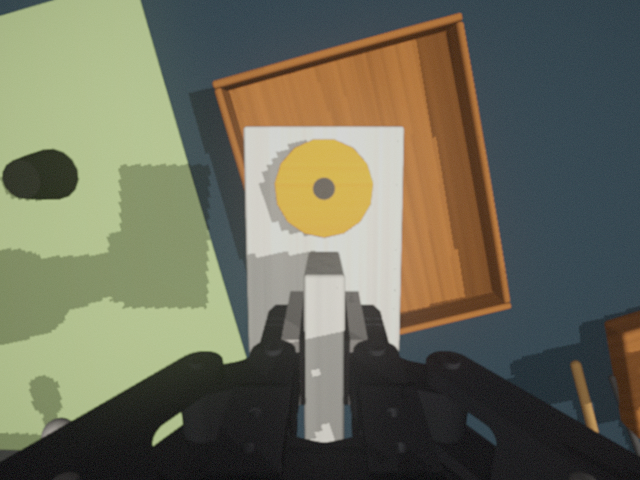

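View pics/side1b.png

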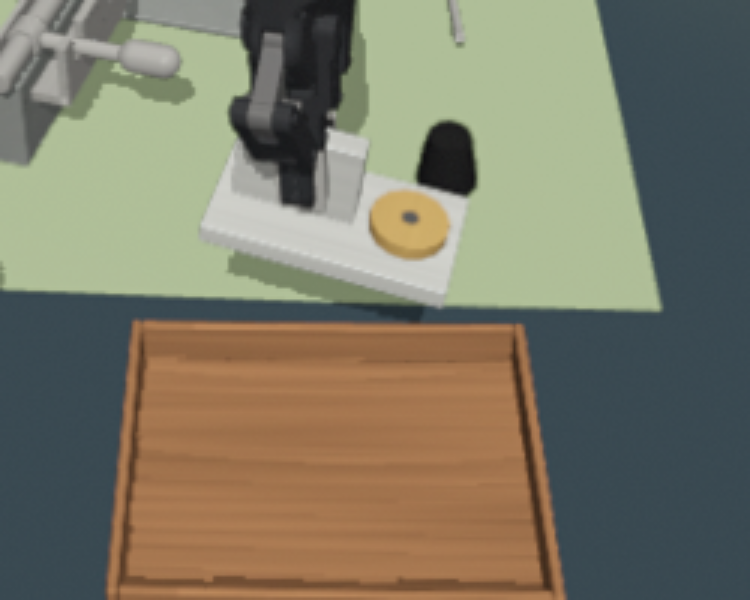

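The carrier hasn't slipped in the grip. The tool has drifted about 3° in the helpful direction, so the plate is roughly 5° off level with the disc end low. Next I'll move over the tray centre and lower.

Emit:
{"name": "send_rows", "arguments": {"rows": [[-1,0,0.006,0.005,0],[-1,0,0.007,0.01,0],[-1,0,0.006,0.012,0],[-1,0,0.004,0.012,0],[-1,0,0.002,0.012,0],[-1,0,0,0.008,0],[-1,0,0,0.004,0],[-1,0,0,0,0]]}}

```text
clock: 16.67
eef_pos: [466.2, 309.3, 90.4]
tool_rot: [-3.133, -0.05, 2.909]
force: [-0.6, -0.0, -2.6]
width: 11.3
```

```bash
python3 gw.py 465 317 35
```

```text
clock 16.6667 [466.2 309.3  90.4] [-3.133 -0.05   2.909] F [-0.6 -0.  -2.6] w 11.3 q [-0.67  0.71  0.08  1.86 -0.14  0.62  0.85]
[ 0.2  7.6 55.4]
```

Emit:
{"name": "send_rows", "arguments": {"rows": [[-1,0,0.002,0.006,0],[-1,0,0.002,0.009,0],[-1,0,0.002,0.009,0],[-1,0,0.001,0.009,0],[-1,0,0,0.006,0],[-1,0,0,0.003,0],[-1,0,0,0,0]]}}

```text
clock: 17.25
eef_pos: [466.3, 317.0, 44.0]
tool_rot: [-3.134, -0.049, 2.909]
force: [0.3, -0.8, -3.5]
width: 11.0
```

```bash
python3 gw.py 465 317 30; python3 - <<'E'
from h import *
p=get_image('side'); save('side2b',cv2.resize(p['image'][280:480,250:500],None,fx=3,fy=3))
E
```

```text
clock 17.25 [466.3 317.   44. ] [-3.134 -0.049  2.909] F [ 0.3 -0.8 -3.5] w 11.0 q [-0.67  0.79  0.06  1.86 -0.15  0.53  0.85]
[ 0.6 -0.1 14.1]
```

View pics/side2b.png

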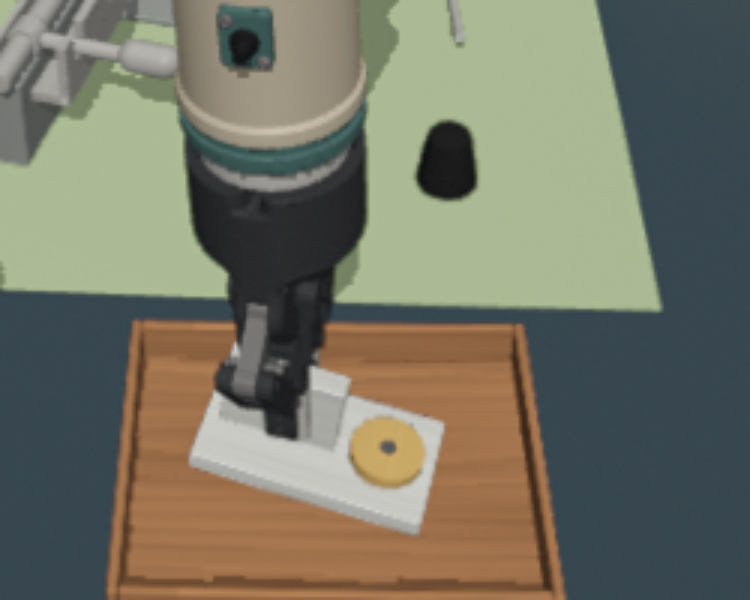

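The carrier is well inside the tray walls. Now slow lowering, watching the force.

Emit:
{"name": "send_rows", "arguments": {"rows": [[-1,0,0,0.003,0],[-1,0,0,0.003,0],[-1,0,0,0.003,0],[-1,0,0,0.002,0],[-1,0,0,0.001,0],[-1,0,0,0,0]]}}

```text
clock: 17.8
eef_pos: [466.9, 317.3, 32.5]
tool_rot: [-3.136, -0.047, 2.908]
force: [-0.1, 0.3, -3.2]
width: 11.4
```

Emit:
{"name": "send_rows", "arguments": {"rows": [[-1,0,0,0.001,0],[-1,0,0,0.001,0],[-1,0,0,0.001,0],[-1,0,0,0,0]]}}

```text
clock: 18.13
eef_pos: [467.2, 317.3, 30.5]
tool_rot: [-3.137, -0.047, 2.908]
force: [-1.3, -0.2, 0.9]
width: 11.5
```

Contact at z≈30.5, as predicted. Pressing on in small steps so the plate can pivot level in the pads.

Emit:
{"name": "send_rows", "arguments": {"rows": [[-1,0,0,0.001,0],[-1,0,0,0.001,0],[-1,0,0,0,0]]}}

```text
clock: 18.38
eef_pos: [467.4, 317.2, 30.1]
tool_rot: [-3.137, -0.046, 2.908]
force: [-0.6, 0.4, 1.0]
width: 11.1
```

Emit:
{"name": "send_rows", "arguments": {"rows": [[-1,0,0,0.002,0],[-1,0,0,0.002,0],[-1,0,0,0.002,0]]}}

```text
clock: 18.63
eef_pos: [469.8, 316.6, 26.2]
tool_rot: [-3.139, -0.042, 2.907]
force: [0.5, -1.6, 6.7]
width: 11.3
```

Emit:
{"name": "send_rows", "arguments": {"rows": [[-1,0,0,0.002,0],[-1,0,0,0.002,0],[-1,0,0,0.002,0]]}}

```text
clock: 18.88
eef_pos: [471.9, 316.0, 22.2]
tool_rot: [-3.14, -0.038, 2.907]
force: [-4.9, -3.8, 31.0]
width: 11.4
```

```bash
python3 gw.py; python3 - <<'E'
from h import *
s,p=wrist('w8')
p=get_image('side'); save('side3b',cv2.resize(p['image'][280:480,250:500],None,fx=3,fy=3)); pickle.dump(p,open('side3.pkl','wb'))
E
```

```text
clock 18.8833 [471.9 316.   22.2] [-3.14  -0.038  2.907] F [-4.9 -3.8 31. ] w 11.4 q [-0.66  0.83  0.06  1.87 -0.16  0.48  0.86]
```

View pics/side3b.png

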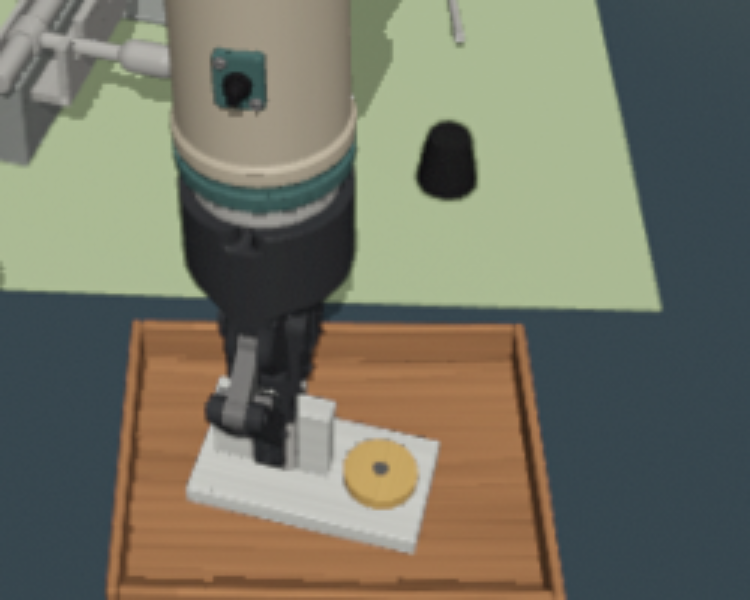

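View pics/w8.png

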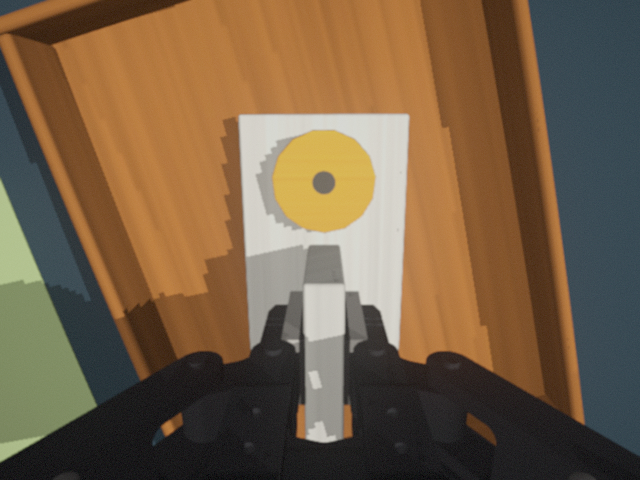

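```bash
python3 - <<'E'
from h import *
s,p=pickle.load(open('w8.pkl','rb'));X,c,uv=cloud(p)
k=(uv[:,0]>250)&(uv[:,0]<400)&(uv[:,1]>120)&(uv[:,1]<340)
c=c.astype(int);g=k&((c.max(1)-c.min(1))<30)&(X[:,2]<21)&(X[:,2]>8)
A=np.c_[X[g][:,:2]-X[g][:,:2].mean(0),np.ones(g.sum())];r=np.linalg.lstsq(A,X[g][:,2],rcond=None)[0];print(g.sum(),'slopes deg',np.degrees(r[:2]).round(2),'z',r[2])
b=(uv[:,0]>430)&(uv[:,0]<440)&(uv[:,1]>200)&(uv[:,1]<300)|(uv[:,0]>100)&(uv[:,0]<200)&(uv[:,1]>60)&(uv[:,1]<150);print('tray floor z',np.median(X[b,2]))
E
```

```text
17373 slopes deg [-0.  0.] z 15.597415421557635
tray floor z 5.536328054493904
```

Emit:
{"name": "send_rows", "arguments": {"rows": [[-1,0,0,-0.0005,0],[-1,0,0,0,0]]}}

```text
clock: 19.15
eef_pos: [472.4, 316.1, 22.8]
tool_rot: [-3.141, -0.037, 2.907]
force: [0.7, 0.3, -2.6]
width: 10.9
```

The plate is level: slopes 0.0°, top 10 mm above the tray floor. I'll release and rise.

Emit:
{"name": "send_rows", "arguments": {"rows": [[-0.6,0,0,0.0003,0],[-0.4,0,0,0,0],[-0.2,0,0,0,0],[0,0,0,0,0],[0,0,0,0,0],[0,0,0,0,0]]}}

```text
clock: 19.65
eef_pos: [472.9, 317.0, 21.9]
tool_rot: [3.141, -0.036, 2.907]
force: [-0.3, 0.5, -0.2]
width: 42.7
```

Emit:
{"name": "send_rows", "arguments": {"rows": [[0,0,0,-0.006,0],[0,0,0,-0.008,0],[0,0,0,-0.01,0],[0,0,0,-0.012,0],[0,0,0,-0.015,0],[0,0,0,-0.018,0],[0,0,0,-0.018,0],[0,0,0,-0.018,0],[0,0,0,-0.015,0],[0,0,0,-0.01,0],[0,0,0,-0.005,0],[0,0,0,0,0]]}}

```text
clock: 20.65
eef_pos: [479.1, 315.8, 173.7]
tool_rot: [3.135, -0.031, 2.906]
force: [0.5, 0.4, 0.2]
width: 42.7
```

```bash
python3 gw.py; python3 - <<'E'
from f import *
s,pw=wrist('w9')
p=get_image('scene'); save('scene9',p['image']); P9=cloud(p)
p=get_image('side'); save('side9',p['image'])
X,c,uv=cloud(pw);c=c.astype(int)
g=(np.hypot(X[:,0]-452,X[:,1]-321)<70)&((c.max(1)-c.min(1))<30)&(X[:,2]>11)&(X[:,2]<21)
A=np.c_[X[g][:,:2]-X[g][:,:2].mean(0),np.ones(g.sum())];r=np.linalg.lstsq(A,X[g][:,2],rcond=None)[0];print(g.sum(),'slopes deg',np.degrees(r[:2]),'z',r[2],X[g].mean(0))
r=(np.hypot(X[:,0]-452,X[:,1]-321)<70)&(X[:,2]>50)&(X[:,2]<65);print('rib top z',np.median(X[r,2]))
Y=tochute(P9[0],np.load('pose_w.npy'))
k=(Y[:,0]>-50)&(Y[:,0]<-15)&(Y[:,1]>130)&(Y[:,1]<200)&(Y[:,2]>55)&(Y[:,2]<100)
print('knob',np.percentile(Y[k],[2,50,98],axis=0).round(1).tolist())
E
```

```text
clock 20.65 [479.1 315.8 173.7] [ 3.135 -0.031  2.906] F [0.5 0.4 0.2] w 42.7 q [-0.68  0.6   0.11  1.78 -0.12  0.78  0.83]
8538 slopes deg [-0.04124296  0.04977153] z 15.549623316898796 [456.61525624 319.77957627  15.54962332]
rib top z 57.4746653255952
knob [[-45.3, 154.8, 68.5], [-26.0, 161.4, 78.0], [-15.3, 173.1, 81.7]]
```

View pics/scene9.png

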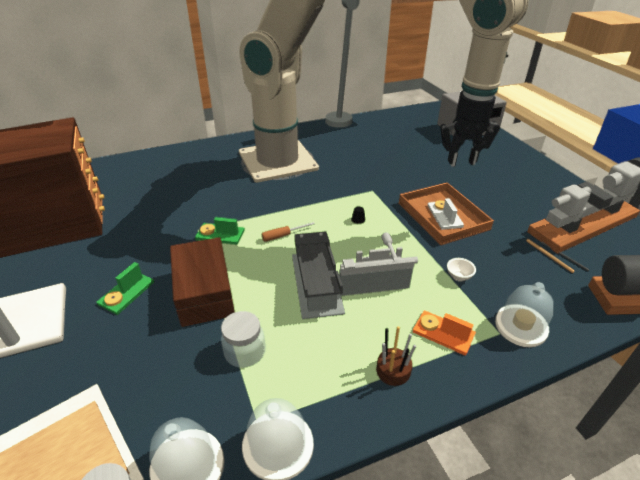

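View pics/side9.png

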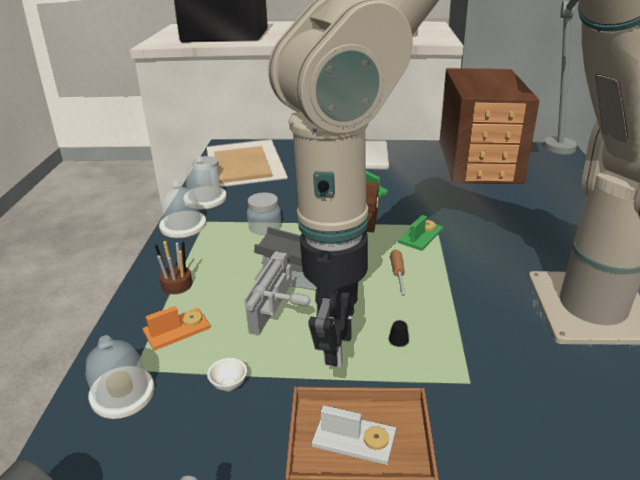

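The final pictures show the carrier flat in the tray (scene (443,212), side (355,432)), the chute empty and the knob at the far notch (scene (388,243)). The bystanders are where they started. The gripper is clear with zero force, so I'm handing in.

```bash
python3 -c "
from cell import *
print(finish_job())"
```

```text
the job is handed in; nothing more can be done
None
```

The job is done and handed in at about 21 s of the 54 s allowed. I lifted the bolt's handle to about 0.8 rad and drew the bolt 60 mm, until it met its stop at about 5 N. I then lowered the handle into the far notch. I backed the carrier about 55 mm up the chute, clear of the hood, lifted it out, let it pivot level on the tray floor and released it.

**Last checks:**
- **Carrier:** it lies level to within 0.1°, its plate top 10 mm above the tray floor and its rib upright, well inside the walls.
- **Bolt:** a close wrist picture, taken just after I let go, put the knob at y = 164.6 mm (target 165) and level. The coarser final scene picture put it near 161–164 mm.
- **Gripper:** it was clear of everything at hand-in, with no force on it.
- **Bystanders:** they look unmoved in the pictures; I did not measure them.

The largest force I saw was 31 N at the wrist, for a moment while pressing the carrier level in the tray. The tool also drifted up to 3° from vertical during the carry, which did no harm.

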